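Lock a wagon panel in the drilling jig

TASK

Load the small drilling jig: push its sliding stop along the track until the model wagon's side panel is fully home against the fence, then fold the hinged lid down over the panel. Take the square-headed pin from the stand, push it through the hole in the lid and down into the hole in the base until its collar squeezes the springy lid fully shut, and finish like that: still gripping the pin and pressing it down so that the lid stays shut. Leave the other pins and everything else on the bench alone.

Things in the scene. Friction and masses are not known exactly. Their poses are not given: they have to be found in the camera images.
- jig: wooden drilling jig fixed to the bench; origin on the bench. x points from the pin side to the hinge, y along the stop's track to the fence, z up. Board 22 mm thick, x -36 to 95, y -225 to 80 mm, with a sprung bed plate flush in it on which the panel lies; block with the pin hole at x -80 to -36, y -50 to 70, top z 30 mm; the fence is a low wall across the +y end (face at y 55 mm)
- base_hole (a point): centre of the mouth of the pin hole in the base, on the block's top face 30 mm above the bench, at jig (-60, 10, 30) mm; the hole is 12.5 mm wide with a chamfered mouth and goes 30 mm straight down to the bench
- lid_hinge (a point): middle of the lid's hinge line, at jig (70, 10, 36) mm; the line runs along the jig's y
- lid (a joint): lid angle: 0 fully shut (flat), grows to 1.6 as its free edge swings up and away from the pin side. Stiff hinge: it stays where it is left, about 1.5 N at the edge moves it. Over the last 0.13 rad the panel on its sprung bed holds it open: 5 to 8 N at the edge presses it shut; let go it rises to about 0.08 rad (10 mm at the edge)
- lid_hole (a point): centre of the lid's 14 mm pin hole on its upper (outer) face, 130 mm from the hinge line; moves with the lid, over the base hole when shut. The lid is a wooden plate 10 mm thick with the hinge line in its mid-plane, reaching 8 to 147 mm from it, 120 mm wide (jig y -50 to 70 mm); shut, its top is 41 mm above the bench
- stop (a joint): travel of the sliding stop along the jig's y towards the fence, in m; 0 at the far end; at 0.075 it has the panel home against the fence, where the track also ends. About 2 N moves it and it stays where it is left
- stop_grip (a point): centre of the stop's upright black grip post: 20 (jig x) by 16 mm (jig y), 53 mm tall, bottom 29 mm and top 82 mm above the bench; moves with the stop. The stop's flat tongue (50 mm wide, 7 mm high) runs from it towards the fence, its pushing face 80 mm ahead (+y) of this point
- panel_center (a point): centre of the wooden wagon side panel, 75 (jig x) by 100 (jig y) by 13 mm, 70 g, lying loose on the jig between rails, sticking out on the stop's side; home when this point is at jig y 5 mm (touching the fence)
- stand: fixed dark wooden block 170 (x) by 50 (y) by 40 mm tall, origin under its centre, with three pins standing in a row along its x, 55 mm apart, in 13 mm wide holes; each pin's collar rests on its top
- pin_grip (a point): centre of the square head of the pin to use: 18 x 18 mm, 40 mm tall, sides parallel to the stand's at the start. 20 mm below begins a round collar (26 mm across, 5 mm thick), underside 25 mm below this point; then a round 10 mm shank with tapered tip goes 38 mm down. Steel, about 90 g. Pin home and lid shut: this point is 66 mm above the bench
- pin_ball: spare pin with a ball knob, in the stand, not used
- pin_tee: spare pin with a T cross-bar, in the stand, not used
- tin_small: closed paint tin, 54 mm across, 50 mm tall; a bystander; origin under its centre
- tin_large: closed paint tin, 72 mm across, 75 mm tall; a bystander; origin under its centre
- wheel_a: wooden model wheel lying flat, 72 mm across, 12 mm thick; a bystander
- wheel_b: another such wheel; a bystander
- screwdriver: screwdriver lying on the bench; a bystander
- offcut: wooden strip 130 x 35 x 20 mm; a bystander
There are look-alikes about, which are no part of the job. Leave any white look-alike of the part that bears panel_center alone. What is shaped like the part that bears pin_grip but blue or pink is not meant.

How it is judged (in metres and radians):
On the way, in this order (a step that is already met when the one before it is completed fails the run):
1. the stop has pushed the panel home against the fence (value of joint stop above 0.0715 m and y of panel_center in the frame of jig above 0.002 m), for 0.2 s.
2. the lid is folded down over the panel (value of joint lid below 0.17 rad), for 0.2 s.
At the end, for the whole second after the job is handed in: ended still gripping the pin: pin through lid and base (within 6 mm of full depth, 8 mm of the hole axis, 0.15 rad of upright), collar pressing the lid with over 3 N, lid shut within 0.04 rad, panel within 3 mm of the fence, stop within 3.5 mm of full travel (all of step 1 and value of joint lid below 0.04 rad and z of pin_grip in the frame of jig below 0.072 m and horizontal distance between pin_grip and base_hole below 0.008 m and angle between the z axis of pin_grip and the z axis of jig, either way round below 0.15 rad and contact force between pin and lid above 3 N and contact force between the fingers and pin above 2 N); the arm keeps its last pose, push and grip.
It fails at once if another pin is moved more than 40 mm (distance of any of pin_ball, pin_tee from where it was at the start of the episode above 0.04 m).
It fails at once if a bystander on the bench is moved more than 40 mm (distance of any of tin_small, tin_large, wheel_a, wheel_b, screwdriver, offcut from where it was at the start of the episode above 0.04 m).
It also fails if it takes over 72 s, if anything falls off the work surface, if the arm or the gripper's body presses on something with over 40 N, if the wrist force passes 120 N, or if a joint passes its speed limit or range.

ROBOT

A 6-joint arm with a two-finger parallel gripper is mounted at the origin on the work surface. World frame = base frame: x ahead of the robot, y to its left, z up, the work surface at z = 0. Lengths are in mm, angles in degrees, forces in N, time in s.
With the tool pointing down it reaches from about 350 to 850 mm from the base axis. Payload 8.1 kg.
Tool frame: the origin (TCP) lies midway between the tips of the shut fingers; the grasp point (between the pads) lies 19 mm behind it; z points along the fingers, y is the direction in which the jaws open and shut (so a half turn about z gives the same grasp; the last joint's range is limited). The gripper opens to 85 mm and grips with 20 to 120 N. Pads are 22 mm wide; open, the fingers measure 114 mm over their backs; the gripper's body (76 mm by 85 mm) begins 54 mm behind the grasp point. The pads swing forward as they close: fully open they stand 13 mm farther back than shut.
Start: joints at [-74.794, 7.471, 85.268, -0, 87.261, -4.893], TCP at [206.21, -563.456, 231.292] pointing down, gripper open.
Joint ranges: [-169.43, 169.43], [-51.17, 129.36], [1.28, 143.12], [-76.62, 256.62], [0, 156.53], [-152.29, 152.29]. Speed limits (degrees/s): [136.94, 136.94, 159.86, 180, 180, 180].

INTERFACE

Orientations are given as [roll, pitch, yaw] about the fixed x, y, z axes, in that order (R = Rz(yaw) Ry(pitch) Rx(roll)).
In Python, from bench import r gives the robot as it stands.
- The arm moves only by the shell command python3 -m jog 'ROWS' [FORCE]. ROWS is JSON, a list of rows, each a list of 5 numbers: the shift along the tool's x, y, z in m, then the turn about the tool's z in rad, then the opening, from 0 (shut) to 1 (fully open). A call has 1 to 20 rows; each row is the pose to reach, as a shift and turn from the pose measured when the call began, along the tool's axes at that moment; what a row does not reach only later rows make up. A row lasts 1/10 s, in which the tool goes at most 50 mm and 8.59 degrees, less where a joint would pass 70% of its speed; a pose out of reach is approached as far as the arm can. A call with a gripper value outside its range is refused whole. The fingers move at their own pace and stop on an object; FORCE is the grip in N (left out, the last holds). Time passes only in rows, so rows that repeat a pose let the fingers close. It gives the time, the measured TCP pose, the force and the opening at its end, in the units of the state.
- r.sense(): the state, without advancing time (a new reading comes with each control period).
- r.snapshot(name): name is "scene" or "top"; returns a dict with "pixels" (384x512x3 uint8, red, green, blue), "K" (3x3 intrinsics, pixels), "R" (3x3) and "t" (3): a world point X has camera coordinates R X + t. Camera axes: x right, y down, z forward; pixel columns grow to the right and rows downward; lengths in mm; the calibration is good to about 2 mm. A picture is of the moment at which its call begins. There is no depth.
- r.hand_in(): hands the job in, once; it reports no verdict.
The state is a dict: "time": time; "joint_pos": joint angles; "qd": joint speeds; "joint_efforts": joint torques, N m; "tool_pos": TCP position; "tcp_rot": TCP orientation; "ft_force": force on the tool from outside, world axes, zero at the start; "wrist_torque": the same for the moment, N m; "finger_gap": finger opening in mm.
Only numpy, scipy, OpenCV 4.12 (cv2) and the standard library are available. Lean on these libraries where they do the work, as an engineer would, in place of code of your own. Each camera call takes 0.05 s, during which the arm holds its last target.

## Working session

There is one attempt and no reset: what is moved stays moved. The work goes in short steps, Python scripts to look and compute and a shell command to move; the robot and the scene stay as the last step left them, time stands still between calls to the robot, and variables do not carry over. Pictures are saved under pics/ and viewed, and the job is handed in when it is done.

```bash
ls; mkdir -p pics
python3 - <<'E'
from bench import r
import cv2,pickle
for n in("scene","top"):
    s=r.snapshot(n); pickle.dump(s,open(n+'.pkl','wb'))
    cv2.imwrite(f'pics/{n}0.png',cv2.resize(s['pixels'][:,:,::-1],(800,600),interpolation=cv2.INTER_CUBIC))
    print(n,s['K'],s['R'],s['t'])
print(r.sense())
E
```

```text
pics
scene [[415.44314359   0.         256.40552241]
 [  0.         415.44314359 185.19984802]
 [  0.           0.           1.        ]] [[ 0.0364427   0.99915113 -0.01920821]
 [ 0.65087615 -0.03831619 -0.7582164 ]
 [-0.75830875  0.01512929 -0.65171998]] [  29.23433704 -290.88986775 1443.05979858]
top [[375.15577951   0.         251.86035132]
 [  0.         375.15577951 196.19131552]
 [  0.           0.           1.        ]] [[-8.48730581e-03 -9.99963903e-01 -3.97740891e-04]
 [-9.95456032e-01  8.48676920e-03 -9.48433627e-02]
 [ 9.48433147e-02 -4.09031055e-04 -9.95492129e-01]] [ -40.77930185  545.22219447 1003.62465629]
{'time': 0.1, 'joint_pos': array([-7.47943759e+01,  7.51184159e+00,  8.53228684e+01,  1.60861998e-03,
        8.72611545e+01, -4.89311170e+00]), 'qd': array([-0.05770644, -0.13570451, -0.14053813,  0.00586827, -0.0129324 ,
       -0.0038675 ]), 'joint_efforts': array([ 8.42522004e-04, -5.70954537e+01, -5.01939332e+01, -9.25722048e-06,
        8.17513210e-03,  8.31296666e-05]), 'tool_pos': array([ 206.08453194, -562.97559855,  230.33991142]), 'tcp_rot': array([-1.79904622e+02, -9.77775576e-03,  2.00986495e+01]), 'ft_force': array([-0.10182  ,  0.5224797, -0.7145152]), 'wrist_torque': array([-0.0214898 , -0.02315753, -0.0088315 ]), 'finger_gap': 85.69076111659628}
```

View pics/scene0.png

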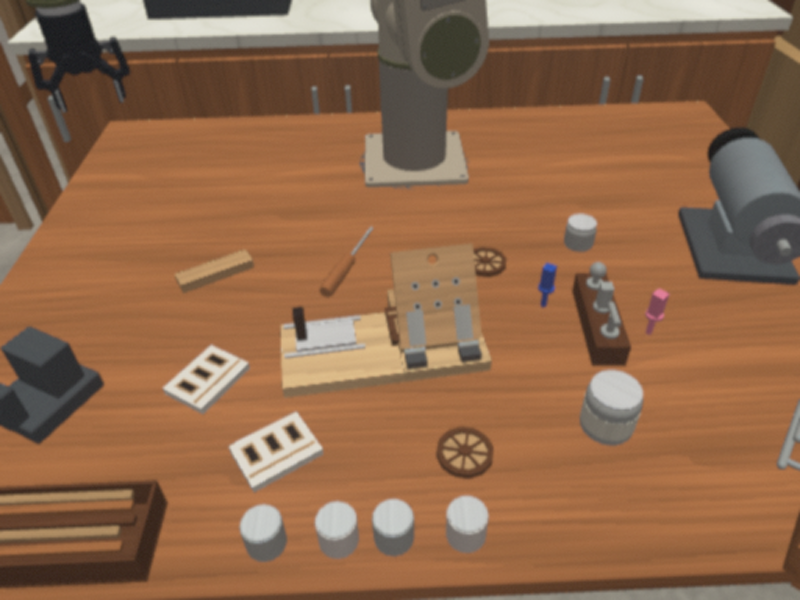

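View pics/top0.png

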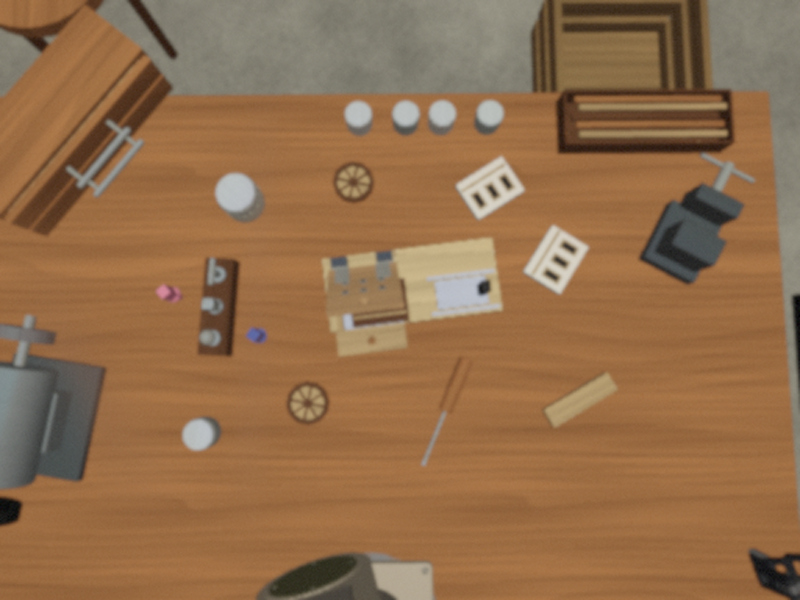

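Run:
```python
import cv2,pickle
T=pickle.load(open('top.pkl','rb'))['pixels'][:,:,::-1];S=pickle.load(open('scene.pkl','rb'))['pixels'][:,:,::-1]
def c(im,x0,y0,x1,y1,k,n): cv2.imwrite('pics/'+n,cv2.resize(im[y0:y1,x0:x1],None,fx=k,fy=k,interpolation=cv2.INTER_CUBIC))
c(T,195,145,330,235,5.9,'c1.png'); c(S,170,145,325,255,5,'c2.png'); 
a=cv2.resize(T[155:235,95:175],None,fx=5,fy=5,interpolation=cv2.INTER_CUBIC);b=cv2.resize(S[160:240,340:420],None,fx=5,fy=5,interpolation=cv2.INTER_CUBIC)
cv2.imwrite('pics/c3.png',cv2.hconcat([a,b]))
```

```text
(no output)
```

View pics/c1.png

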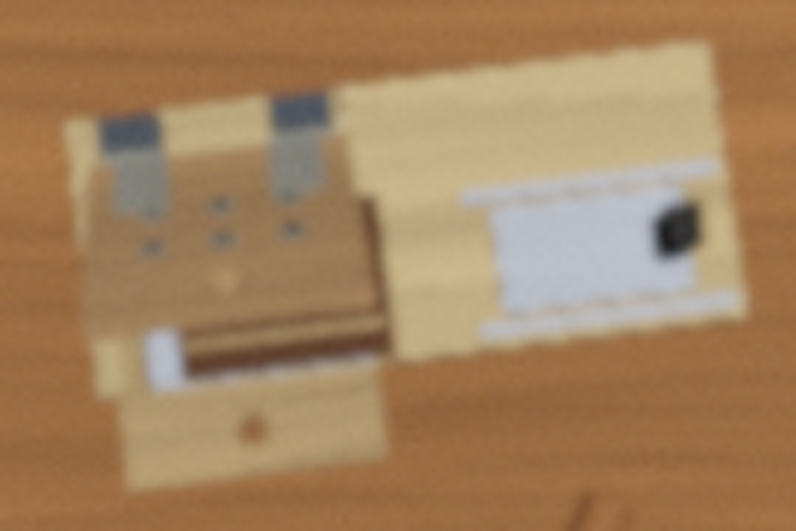

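View pics/c2.png

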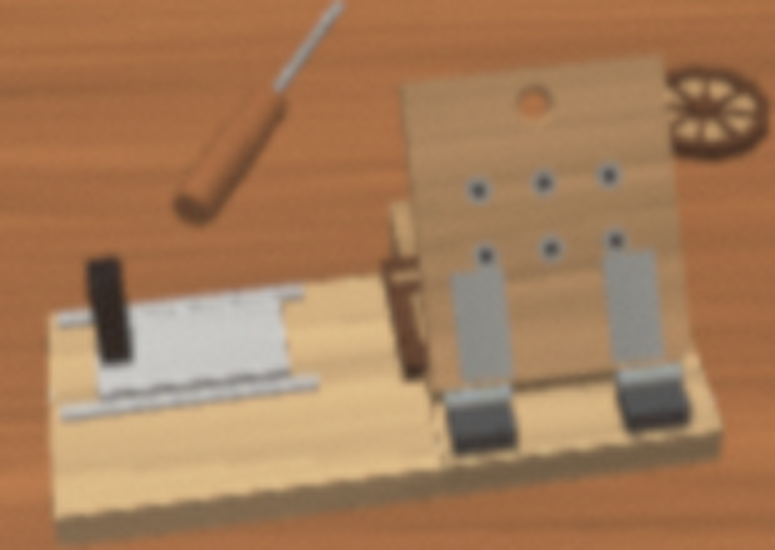

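View pics/c3.png

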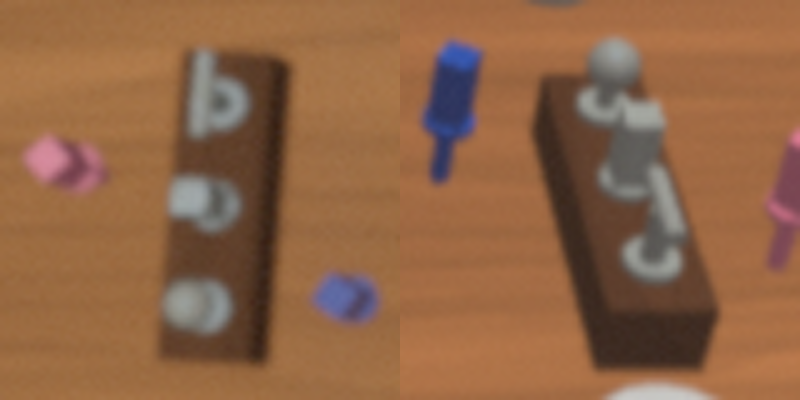

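```bash
cat > h.py <<'E'
import numpy as np,pickle
from scipy.optimize import least_squares
T=pickle.load(open('top.pkl','rb'));S=pickle.load(open('scene.pkl','rb'))
def proj(c,X):
    q=np.atleast_2d(X)@c['R'].T+c['t']; q=q@c['K'].T; return q[:,:2]/q[:,2:]
def ray(c,p,z):
    d=c['R'].T@np.linalg.solve(c['K'],[p[0],p[1],1.]); o=-c['R'].T@c['t']; return o+d*(z-o[2])/d[2]
def tri(ps):
    f=lambda X:np.concatenate([(proj(c,X)[0]-p) for c,p in ps]); s=least_squares(f,[500,0,50]); return s.x,s.fun
def cr(p,k,ox,oy): return (np.array(p)+.5)/k-.5+[ox,oy]
def Rz(a): return np.array([[np.cos(a),-np.sin(a),0],[np.sin(a),np.cos(a),0],[0,0,1]])
E
python3 - <<'E'
from h import *
t=lambda p:cr(p,5.9,195,145); s=lambda p:cr(p,5,170,145)
obs=[(T,t((711,43)),(95,-225,22)),(T,t((747,318)),(-36,-225,22)),(T,t((66,122)),(95,80,22)),(T,t((127,490)),(-80,70,30)),(T,t((387,456)),(-80,-50,30)),(T,t((253,430)),(-60,10,30)),
(S,s((50,315)),(-36,-225,22)),(S,s((57,521)),(95,-225,22)),(S,s((721,433)),(95,80,22))]
f=lambda v:np.concatenate([proj(c,Rz(v[2])@np.array(X)+[v[0],v[1],0])[0]-p for c,p,X in obs])
q=least_squares(f,[500,0,0.1],loss='soft_l1'); v=q.x; print('jig',v[:2],np.degrees(v[2])); print(f(v).reshape(-1,2).round(2))
J=lambda X:Rz(v[2])@np.array(X)+[v[0],v[1],0]; I=lambda X:Rz(v[2]).T@(np.array(X)-[v[0],v[1],0])
print('base',J((-60,10,30)))
X,e=tri([(T,t((680,222))),(S,s((104,262)))]);print('grip top',X,e,I(X))
for p in((657,210),(697,205),(655,252),(678,258),(697,245)):print(I(ray(T,t(p),82)))
X,e=tri([(T,t((225,281))),(S,s((534,101)))]);print('lid hole',X,e,I(X))
for p in((403,86),(663,58)):print(s(p))
tt=lambda p:cr(p,5,95,155); ss=lambda p:cr((p[0]-400,p[1]),5,340,160)
X,e=tri([(T,tt((190,197))),(S,ss((640,114)))]);print('pin',X,e,ray(T,tt((190,197)),85),ray(S,ss((640,114)),85))
st=[(187,50),(160,357),(265,362)]
P=[ray(T,tt(p),40) for p in st];print(P)
print('blue',ray(T,tt((340,295)),90),'pink',ray(T,tt((45,158)),90))
E
```

```text
jig [548.33705259  -8.90359177] 6.679032454381632
[[-0.48 -0.39]
 [ 0.11 -0.54]
 [ 0.08 -0.29]
 [ 0.35 -0.41]
 [ 0.17 -0.18]
 [ 0.06 -0.32]
 [ 0.01 -1.09]
 [-0.59 -1.95]
 [ 0.98 -1.57]]
base [487.58118309  -5.94989553  30.        ]
grip top [ 574.63159233 -198.16896362   83.96425302] [ 0.71169967 -0.04859255  0.62691068  0.03593324] [   4.10314624 -191.03912687   83.96425302]
[  10.98463394 -180.19301828   82.        ]
[  10.98637848 -198.02332936   82.        ]
[  -7.39452419 -176.73711005   82.        ]
[ -11.29459217 -186.42168377   82.        ]
[  -6.62750038 -195.53320114   82.        ]
lid hole [ 5.43678191e+02 -1.38918467e-01  1.43824007e+02] [ 0.50098322  0.01919986  0.46449483 -0.02412587] [ -3.60784745   9.24704936 143.8240067 ]
[250.2 161.8]
[302.2 156.2]
pin [547.59367233 262.68558752  82.13206971] [ 0.53800545  0.09395321  0.48660782 -0.09354608] [547.55276168 263.17227851  85.        ] [551.16298146 260.00469224  85.        ]
[array([632.8939756 , 280.91533195,  40.        ]), array([465.93925241, 291.7796459 ,  40.        ]), array([462.78179985, 235.30993361,  40.        ])]
blue [495.90449079 183.62943919  90.        ] pink [567.8990642 336.8303874  90.       ]
```

The meant pin is the grey square-headed one in the middle of the stand, at top-view pixel (133,194). Beside it are the ball (132,216) and the T-bar (136,173). The blue pin at (164,214) and the pink one at (104,187) are excluded by colour. The enlarged crop confirms this. The panel is the brown one under the lid; the two white ones are look-alikes. The jig's pose is about (548,-9) mm, yaw 6.7°, and the lid is at about 0.93 rad. I'll go above the stop post first.

```bash
python3 -m jog '[[0.469,-0.217,0.1,0.234,1],[0.469,-0.217,0.1,0.234,1],[0.469,-0.217,0.1,0.234,1],[0.469,-0.217,0.1,0.234,1],[0.469,-0.217,0.1,0.234,1],[0.469,-0.217,0.1,0.234,1],[0.469,-0.217,0.1,0.234,1],[0.469,-0.217,0.1,0.234,1],[0.469,-0.217,0.1,0.234,1],[0.469,-0.217,0.1,0.234,1],[0.469,-0.217,0.1,0.234,1],[0.469,-0.217,0.1,0.234,1],[0.469,-0.217,0.1,0.234,1],[0.469,-0.217,0.1,0.234,1]]' 40
python3 - <<'E'
from bench import r
import cv2
s=r.snapshot('scene')['pixels'][:,:,::-1]
cv2.imwrite('pics/a1.png',cv2.resize(s[110:250,140:326],None,fx=4,fy=4,interpolation=cv2.INTER_CUBIC))
E
```

```text
time: 1.5
tool_pos: [571.2, -198.7, 130.7]
tcp_rot: [-179.9, 0.0, 6.7]
ft_force: [0.5, -0.4, -0.1]
finger_gap: 85.7
```

View pics/a1.png

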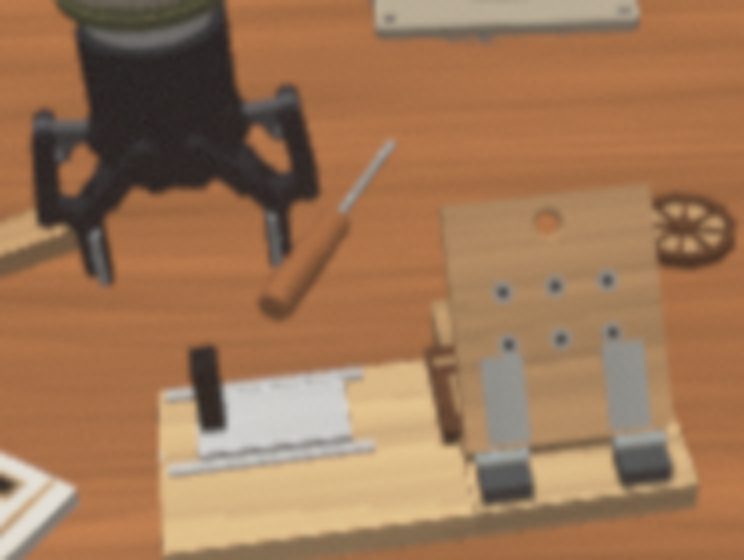

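The gripper straddles the post (post top at crop (203,348), fingers at 100 and 275). I'll descend and grip it.

```bash
python3 -m jog '[[0,0,0.04,0,1],[0,0,0.07,0,1],[0,0,0.086,0,1],[0,0,0.086,0,0.3],[0,0,0.086,0,0.1],[0,0,0.086,0,0],[0,0,0.086,0,0],[0,0,0.086,0,0],[0,0,0.086,0,0],[0,0,0.086,0,0],[0,0,0.086,0,0],[0,0,0.086,0,0]]' 40
python3 - <<'E'
from bench import r
import cv2
s=r.snapshot('scene')['pixels'][:,:,::-1]
cv2.imwrite('pics/a2.png',cv2.resize(s[110:250,140:326],None,fx=4,fy=4,interpolation=cv2.INTER_CUBIC))
E
```

```text
time: 2.75
tool_pos: [572.3, -199.3, 46.6]
tcp_rot: [180.0, -0.1, 6.6]
ft_force: [-0.8, 1.3, 5.5]
finger_gap: 15.4
```

View pics/a2.png

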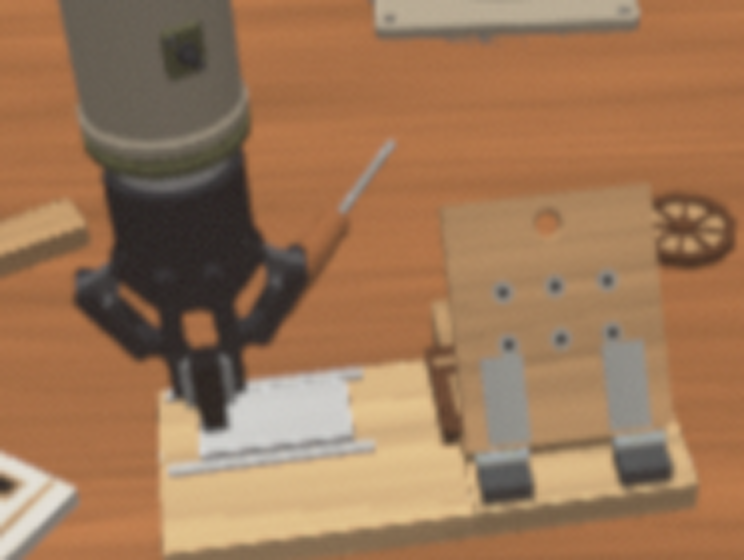

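```bash
python3 -m jog '[[0,-0.01,0,0,0],[0,-0.02,0,0,0],[0,-0.03,0,0,0],[0,-0.04,0,0,0],[0,-0.048,0,0,0],[0,-0.054,0,0,0],[0,-0.058,0,0,0],[0,-0.060,0,0,0],[0,-0.062,0,0,0],[0,-0.062,0,0,0]]'
```

```text
time: 3.8
tool_pos: [564.9, -137.5, 46.6]
tcp_rot: [-180.0, -0.1, 6.6]
ft_force: [-4.8, 0.1, 4.4]
finger_gap: 15.5
```

```bash
python3 -m jog '[[0,-0.002,0,0,0],[0,-0.004,0,0,0],[0,-0.005,0,0,0],[0,-0.005,0,0,0]]';python3 -m jog '[[0,-0.002,0,0,0],[0,-0.003,0,0,0],[0,-0.003,0,0,0]]'
```

```text
time: 4.2
tool_pos: [564.4, -133.8, 46.7]
tcp_rot: [179.9, -0.1, 6.6]
ft_force: [-2.6, -8.0, 1.8]
finger_gap: 15.5
time: 4.5
tool_pos: [564.4, -133.7, 46.8]
tcp_rot: [179.6, -0.1, 6.6]
ft_force: [-1.3, -17.1, -1.9]
finger_gap: 15.4
```

The stop is against its end, with force rising to 17 N and no more travel. I'll release and rise.

```bash
python3 -m jog '[[0,0,0,0,0],[0,0.0,0,0,0.3],[0,0,0,0,0.7],[0,0,0,0,1],[0,0,0,0,1],[0,0,-0.05,0,1],[0,0,-0.10,0,1],[0,0,-0.15,0,1],[0,0,-0.15,0,0.3],[0,0,-0.15,0,0]]'
python3 - <<'E'
from bench import r
import cv2
a=r.snapshot('scene')['pixels'][:,:,::-1]
b=r.snapshot('top')['pixels'][:,:,::-1]
f=lambda s:cv2.resize(s,(400,400),interpolation=cv2.INTER_CUBIC)
cv2.imwrite('pics/a3.png',cv2.hconcat([f(a[130:260,190:320]),f(b[120:250,195:325])]))
E
```

```text
time: 5.5
tool_pos: [565.3, -133.1, 199.1]
tcp_rot: [179.5, -0.4, 6.6]
ft_force: [0.5, 0.7, -2.3]
finger_gap: 59.1
```

View pics/a3.png

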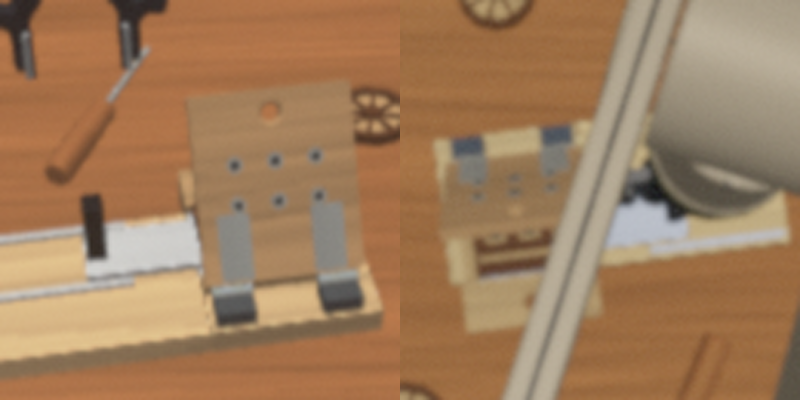

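```bash
python3 -m jog '[[0.043,-0.045,0,0,0],[0.043,-0.09,0,0,0],[0.043,-0.135,0,0,0],[0.043,-0.135,0.03,0,0],[0.043,-0.135,0.054,0,0],[0.043,-0.135,0.054,0,0]]'
python3 - <<'E'
from bench import r
import numpy as np
p=r.sense()['tool_pos'];a=np.radians(6.68);d=p-[548.3,-9.7,0]
print('jig',d[0]*np.cos(a)+d[1]*np.sin(a),-d[0]*np.sin(a)+d[1]*np.cos(a),p[2])
for t in np.arange(1.1,-.01,-.1):
    print(round(t,2),round(81-110*np.cos(t)+5*np.sin(t)),round(36+110*np.sin(t)+5*np.cos(t)))
E
```

```text
time: 6.2
tool_pos: [586.2, 7.3, 134.0]
tcp_rot: [179.8, 0.6, 6.6]
ft_force: [-0.7, 0.1, -0.7]
finger_gap: 0.1
jig 39.63207469582764 12.438539041159622 133.9840582118467
1.1 36 136
1.0 26 131
0.9 17 125
0.8 8 118
0.7 0 111
0.6 -7 102
0.5 -13 93
0.4 -18 83
0.3 -23 73
0.2 -26 63
0.1 -28 52
-0.0 -29 41
```

```bash
python3 -m jog '[[-0.012,0,0.004,0,0],[-0.023,0,0.009,0,0],[-0.032,0,0.016,0,0],[-0.040,0,0.023,0,0],[-0.047,0,0.032,0,0],[-0.053,0,0.041,0,0],[-0.058,0,0.051,0,0],[-0.063,0,0.061,0,0],[-0.066,0,0.071,0,0],[-0.067,0,0.076,0,0],[-0.067,0,0.076,0,0]]'
python3 - <<'E'
from bench import r
import cv2
a=r.snapshot('scene')['pixels'][:,:,::-1]
cv2.imwrite('pics/a4.png',cv2.resize(a[110:250,170:336],None,fx=4,fy=4,interpolation=cv2.INTER_CUBIC))
E
```

```text
time: 7.3
tool_pos: [517.9, -0.7, 57.4]
tcp_rot: [179.8, 0.7, 6.6]
ft_force: [1.0, -0.2, 0.3]
finger_gap: -0.3
```

View pics/a4.png

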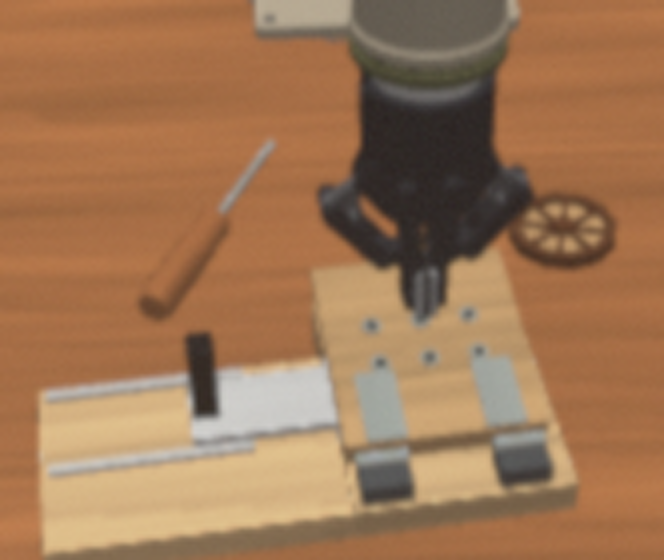

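Working: the lid follows the fingertips at about 0.15 rad. I'll press a bit further, to about 0.04 rad, then rise.

```bash
python3 -m jog '[[0,0,0.004,0,0],[-0.001,0,0.008,0,0],[-0.001,0,0.011,0,0],[-0.001,0,0.011,0,0],[-0.001,0,0.011,0,0]]'; python3 -m jog '[[0,0,-0.02,0,0],[0,0,-0.06,0,0.3],[0,0,-0.10,0,1],[0,0,-0.14,0,1],[0,0,-0.14,0,1]]'
```

```text
time: 7.85
tool_pos: [517.7, -0.9, 47.4]
tcp_rot: [179.8, 0.6, 6.6]
ft_force: [1.3, -0.9, 1.5]
finger_gap: -0.2
time: 8.35
tool_pos: [522.4, -0.6, 194.1]
tcp_rot: [179.7, 0.1, 6.6]
ft_force: [0.1, -0.5, -0.0]
finger_gap: 57.9
```

```bash
python3 -m jog '[[0.056,-0.258,0.02,0.176,1],[0.056,-0.258,0.02,0.176,1],[0.056,-0.258,0.02,0.176,1],[0.056,-0.258,0.02,0.176,1],[0.056,-0.258,0.02,0.176,1],[0.056,-0.258,0.02,0.176,1],[0.056,-0.258,0.02,0.176,1],[0.056,-0.258,0.02,0.176,1],[0.056,-0.258,0.02,0.176,1]]' 100
python3 - <<'E'
from bench import r
import cv2,pickle
A=r.snapshot('scene');B=r.snapshot('top');pickle.dump((A,B),open('p5.pkl','wb'))
a=A['pixels'][:,:,::-1];b=B['pixels'][:,:,::-1]
f=lambda s:cv2.resize(s,(400,400),interpolation=cv2.INTER_CUBIC)
cv2.imwrite('pics/a5.png',cv2.vconcat([cv2.hconcat([f(a[130:260,190:320]),f(a[90:220,320:450])])]))
cv2.imwrite('pics/a6.png',cv2.resize(b[100:260,60:330],None,fx=2.9,fy=2.9,interpolation=cv2.INTER_CUBIC))
E
```

```text
time: 9.25
tool_pos: [548.1, 260.5, 172.3]
tcp_rot: [179.6, 0.1, -3.5]
ft_force: [-0.1, 0.1, -0.6]
finger_gap: 85.5
```

View pics/a5.png

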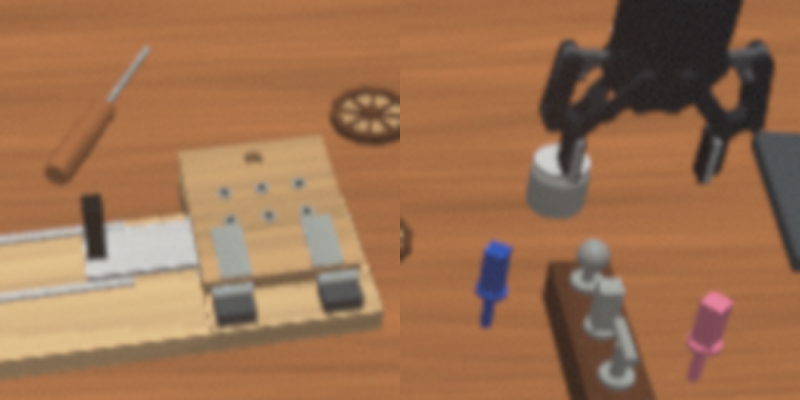

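View pics/a6.png

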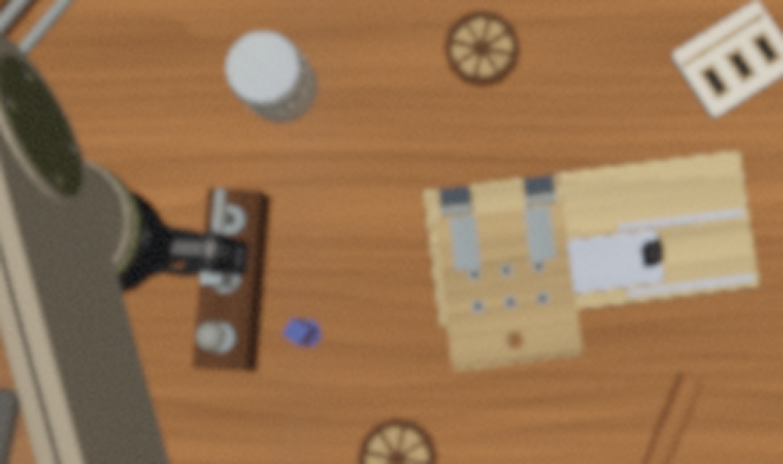

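```bash
python3 - <<'E'
from h import *
t=cr((515,340),2.9,60,100);s=(np.array((254,157))+.5)*130/400-.5+[190,130]
print(tri([(T,t),(S,s)]),ray(T,t,51),ray(S,s,51),ray(T,t,46),ray(S,s,46))
E
python3 -m jog '[[0,-0.0015,0.045,0,1],[0,-0.0015,0.085,0,1],[0,-0.0015,0.105,0,1],[0,-0.0015,0.115,0,1],[0,-0.0015,0.119,0,1],[0,-0.0015,0.119,0,1],[0,-0.0015,0.119,0,1]]'
```

```text
(array([487.39398811,  -6.23905412,  49.98051975]), array([ 0.08574553,  0.00271164,  0.08053465, -0.00362892])) [487.36221401  -6.05022232  51.        ] [488.60515954  -6.52600516  51.        ] [487.56300862  -5.85546104  46.        ] [482.67553077  -6.11029298  46.        ]
time: 10.05
tool_pos: [549.7, 261.6, 55.6]
tcp_rot: [179.7, -0.1, -3.6]
ft_force: [-0.7, 0.4, 0.0]
finger_gap: 85.5
```

Run:
```python
from bench import r
import cv2
a=r.snapshot('scene')['pixels'][:,:,::-1];b=r.snapshot('top')['pixels'][:,:,::-1]
f=lambda s:cv2.resize(s,(400,400),interpolation=cv2.INTER_CUBIC)
cv2.imwrite('pics/a7.png',cv2.hconcat([f(a[120:230,330:440]),f(b[140:250,80:190])]))
```

```text
(no output)
```

View pics/a7.png

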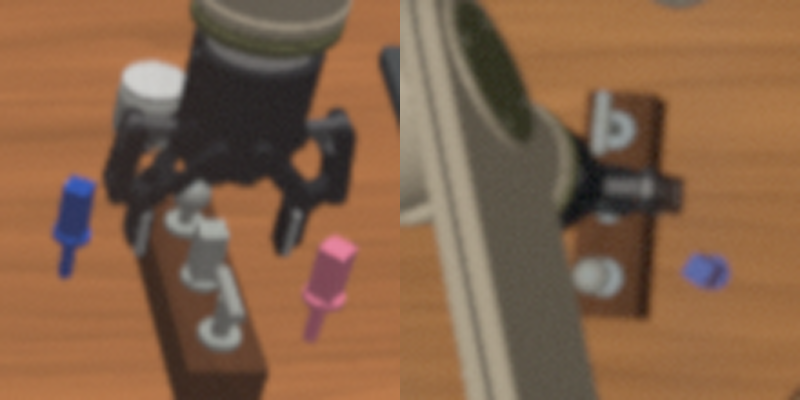

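The lid hole triangulates to (487.4,-6.2,50), which agrees with the jig fit. The fingers straddle the square pin (crop (208,250)), so I'll close.

```bash
python3 -m jog '[[0,0,0.002,0,0.5],[0,0,0.002,0,0.2],[0,0,0.002,0,0],[0,0,0.002,0,0],[0,0,0.002,0,0],[0,0,0.002,0,0],[0,0,0.002,0,0],[0,0,0.002,0,0],[0,0,0.002,0,0]]' 100; python3 -m jog '[[0,0,-0.01,0,0],[0,0,-0.03,0,0],[0,0,-0.06,0,0],[0,0,-0.09,0,0],[0,0,-0.11,0,0],[0,0,-0.11,0,0]]'
python3 - <<'E'
from bench import r
import cv2
a=r.snapshot('scene')['pixels'][:,:,::-1];b=r.snapshot('top')['pixels'][:,:,::-1]
f=lambda s:cv2.resize(s,(400,400),interpolation=cv2.INTER_CUBIC)
cv2.imwrite('pics/a8.png',cv2.hconcat([f(a[90:220,330:460]),f(b[140:250,80:190])]))
E
```

```text
time: 11.05
tool_pos: [549.8, 261.8, 53.8]
tcp_rot: [179.8, -0.1, -3.6]
ft_force: [-0.0, 0.5, 2.9]
finger_gap: 16.6
time: 11.65
tool_pos: [551.6, 263.1, 168.4]
tcp_rot: [179.9, -0.5, -3.6]
ft_force: [-0.1, 0.2, -0.1]
finger_gap: 16.4
```

View pics/a8.png

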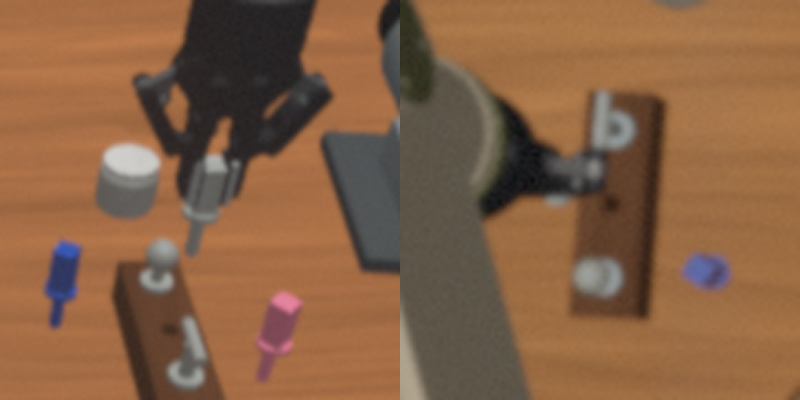

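```bash
python3 -m jog '[[-0.047,0.273,0,0,0],[-0.047,0.273,0,0,0],[-0.047,0.273,0,0,0],[-0.047,0.273,0,0,0],[-0.047,0.273,0,0,0],[-0.047,0.273,0,0,0],[-0.047,0.273,0.02,0,0],[-0.047,0.273,0.04,0,0],[-0.047,0.273,0.048,0,0],[-0.047,0.273,0.048,0,0],[-0.047,0.273,0.048,0,0]]'
python3 - <<'E'
from bench import r
import cv2,pickle
A=r.snapshot('scene');B=r.snapshot('top')
a=A['pixels'][:,:,::-1];b=B['pixels'][:,:,::-1];print(r.sense()['tool_pos'],r.sense()['tcp_rot'])
f=lambda s:cv2.resize(s,(400,400),interpolation=cv2.INTER_CUBIC)
cv2.imwrite('pics/a9.png',cv2.hconcat([cv2.resize(a[130:210,230:310],(400,400),interpolation=cv2.INTER_CUBIC),f(b[160:260,190:290])]))
E
```

```text
time: 12.85
tool_pos: [485.6, -7.2, 116.7]
tcp_rot: [179.8, -0.1, -3.5]
ft_force: [0.0, 0.2, 0.1]
finger_gap: 16.6
[486.45732883  -7.2851253  117.75277063] [179.76268742  -0.21998015  -3.52616481]
```

View pics/a9.png

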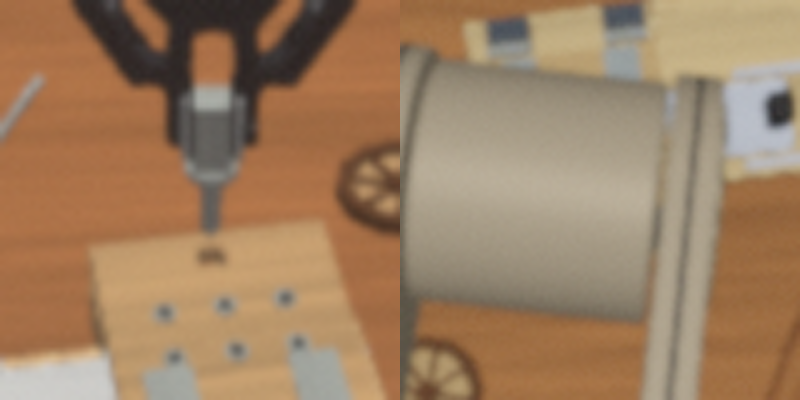

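Run:
```python
from h import *
f=lambda p:cr(p,5,230,130)
for p,z in(((211,234),66),((210,178),104),((211,95),144),((211,257),50),((211,257),51)): print(p,z,ray(S,f(p),z))
```

```text
(211, 234) 66 [489.88134142  -7.71602243  66.        ]
(210, 178) 104 [493.53429625  -8.62269922 104.        ]
(211, 95) 144 [480.98876901  -7.52725775 144.        ]
(211, 257) 50 [488.57054863  -7.55212362  50.        ]
(211, 257) 51 [489.75475722  -7.63361161  51.        ]
```

```bash
python3 -m jog '[[0.002,0,0.005,0,0],[0.002,0,0.01,0,0],[0.002,0,0.015,0,0],[0.002,0,0.02,0,0],[0.002,0,0.022,0,0],[0.002,0,0.022,0,0]]'
python3 - <<'E'
from bench import r
import cv2
a=r.snapshot('scene')['pixels'][:,:,::-1];print(r.sense()['tool_pos'],r.sense()['ft_force'])
cv2.imwrite('pics/a10.png',cv2.resize(a[130:210,230:310],(560,560),interpolation=cv2.INTER_CUBIC))
E
```

```text
time: 13.55
tool_pos: [488.1, -7.5, 95.1]
tcp_rot: [179.8, -0.2, -3.5]
ft_force: [-0.1, 0.3, -1.3]
finger_gap: 16.7
[488.32572736  -7.50515002  95.47283018] [ 0.77336174 -0.29822667 -0.65024228]
```

View pics/a10.png

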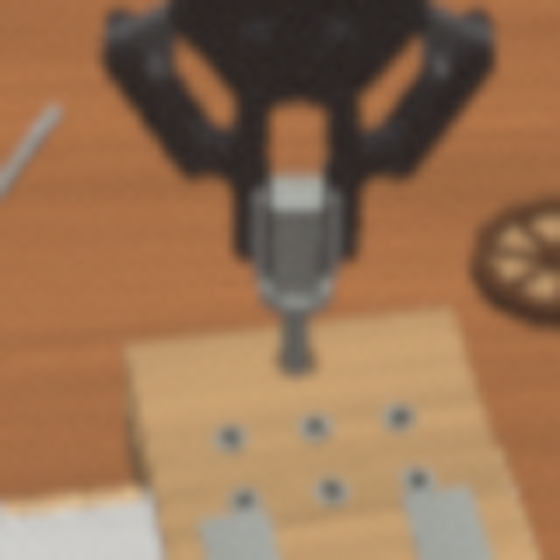

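The tip is in the lid hole (at (296,368)) with no contact force. I'll go on down to the base mouth.

```bash
python3 -m jog '[[0,0,0.004,0,0],[0,0,0.008,0,0],[0,0,0.012,0,0],[0,0,0.014,0,0],[0,0,0.014,0,0]]';python3 -m jog '[[0,0,0.002,0,0],[0,0,0.004,0,0],[0,0,0.006,0,0],[0,0,0.006,0,0]]'
```

```text
time: 14.1
tool_pos: [488.0, -7.5, 81.0]
tcp_rot: [179.8, -0.1, -3.5]
ft_force: [-0.3, 0.5, 0.6]
finger_gap: 16.4
time: 14.5
tool_pos: [487.9, -7.5, 74.6]
tcp_rot: [179.8, -0.1, -3.5]
ft_force: [0.6, 0.8, -1.4]
finger_gap: 16.6
```

```bash
python3 -m jog '[[0,0,0.004,0,0],[0,0,0.008,0,0],[0,0,0.011,0,0],[0,0,0.014,0,0],[0,0,0.014,0,0]]' 120;python3 -m jog '[[0,0,0.002,0,0],[0,0,0.004,0,0],[0,0,0.006,0,0],[0,0,0.006,0,0]]'
```

```text
time: 15.0
tool_pos: [487.8, -7.6, 60.3]
tcp_rot: [179.8, -0.1, -3.5]
ft_force: [-0.4, 1.1, -0.1]
finger_gap: 16.3
time: 15.4
tool_pos: [487.9, -7.6, 54.9]
tcp_rot: [179.8, -0.1, -3.5]
ft_force: [-5.4, 0.4, 9.7]
finger_gap: 16.1
```

```bash
python3 -m jog '[[0,0,0.001,0,0],[0,0,0.002,0,0],[0,0,0.002,0,0],[0,0,0.002,0,0]]';python3 - <<'E'
from bench import r
import cv2
a=r.snapshot('scene')['pixels'][:,:,::-1];s=r.sense();print(s['tool_pos'],s['ft_force'],s['wrist_torque'],s['finger_gap'])
cv2.imwrite('pics/a11.png',cv2.resize(a[130:230,210:320],(660,600),interpolation=cv2.INTER_CUBIC))
E
```

```text
time: 15.8
tool_pos: [488.0, -7.6, 54.6]
tcp_rot: [179.8, -0.1, -3.5]
ft_force: [-11.4, 0.3, 22.4]
finger_gap: 15.9
[487.97672501  -7.62144639  54.64077515] [-12.15043318   0.72663239  22.02234355] [ 0.17877713  1.96932165 -0.01432275] 16.282211339134562
```

View pics/a11.png

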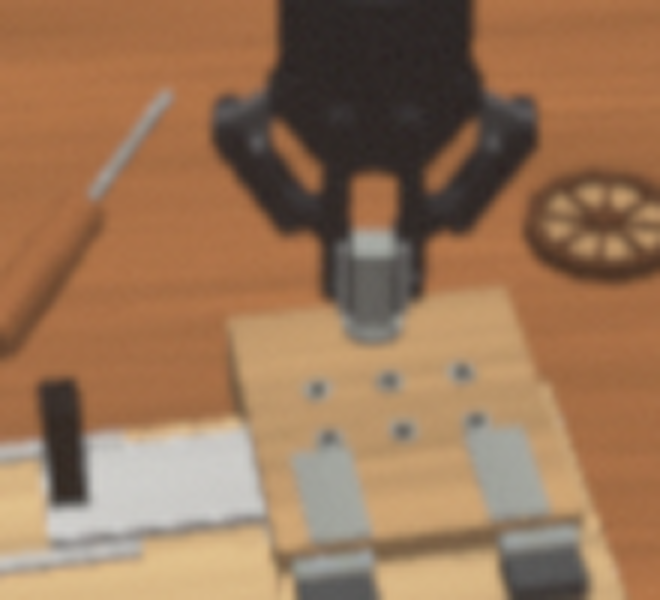

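```bash
python3 -m jog '[[-0.0005,0,0.001,0,0],[-0.001,0,0.001,0,0],[-0.001,0,0.001,0,0],[-0.001,0,0.001,0,0]]';python3 - <<'E'
from bench import r
import cv2
from h import *
a=r.snapshot('scene')['pixels'][:,:,::-1];s=r.sense();print(s['tool_pos'],s['ft_force'],s['wrist_torque'],s['finger_gap'])
cv2.imwrite('pics/a12.png',cv2.resize(a[150:230,215:315],(800,640)[:2],interpolation=cv2.INTER_CUBIC)[:600])
J=lambda X:Rz(np.radians(6.68))@np.array(X,float)+[548.3,-9.5,0]
for th in(0,.04,.08):
  for y in(-50,70):
    p=(70-147*np.cos(th)+5*np.sin(th),y,36+147*np.sin(th)+5*np.cos(th))
    q=proj(S,J(p))[0]; print(th,y,(q-[215,150]+.5)*8-.5)
E
```

```text
time: 16.25
tool_pos: [487.9, -7.6, 54.9]
tcp_rot: [179.8, -0.2, -3.5]
ft_force: [-3.3, 1.0, 11.9]
finger_gap: 16.0
[487.86945944  -7.60866333  54.90919695] [-4.32344671 -0.0845106  11.01233616] [0.12148646 0.75941084 0.02775011] 16.008734493999608
0 -50 [264.66219298 258.32718685]
0 70 [635.34210923 216.05389426]
0.04 -50 [264.18633585 244.75794101]
0.04 70 [636.29213622 202.48104157]
0.08 -50 [263.81039523 231.59572546]
0.08 70 [637.410173   189.30382354]
```

View pics/a12.png

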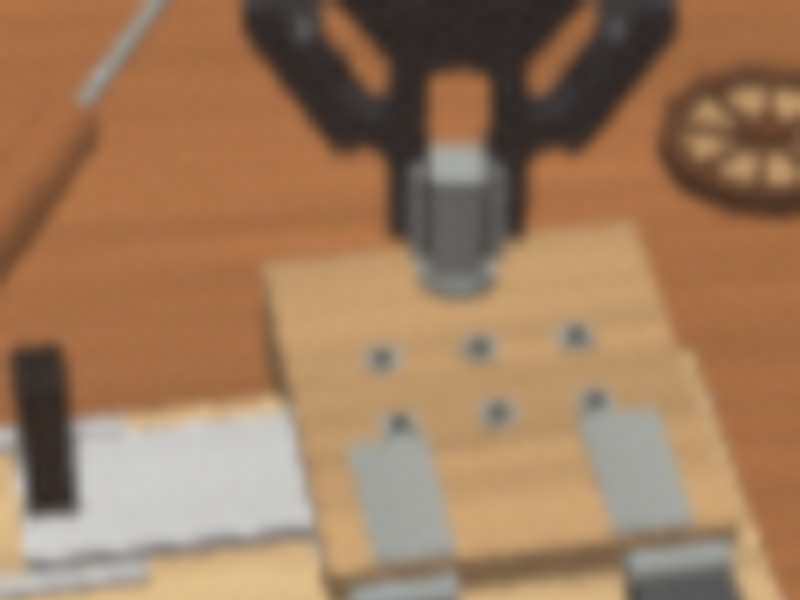

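```bash
python3 -m jog '[[-0.001,0,0.0015,0,0],[-0.0015,0,0.0025,0,0],[-0.0015,0,0.0025,0,0],[-0.0015,0,0.0025,0,0],[-0.0015,0,0.0025,0,0]]'
```

```text
time: 16.8
tool_pos: [487.9, -7.6, 54.7]
tcp_rot: [179.8, -0.4, -3.5]
ft_force: [-5.7, 0.9, 20.0]
finger_gap: 16.3
```

Run:
```python
from bench import r
s=r.sense();print(s['tool_pos'],s['ft_force'],s['finger_gap'])
r.hand_in()
```

```text
[487.87699707  -7.60657913  54.68408684] [-5.70330128  0.85137772 19.99795888] 16.283685204816198
the job is handed in; nothing more can be done
```

I handed the job in at about 17 s, with the gripper still holding the pin and pressing it down; no verdict came back.

- **Stop:** I gripped the post and pushed until it stopped moving under 17 N. That put it at jig y about -125.8 mm by my fit, against a nominal -125. It looked unmoved in the last scene picture.
- **Lid and pin:** I folded the lid down with the shut fingertips. I then took the grey square-headed pin from the middle of the stand and put it through the lid and base holes with no noticeable side force.

| Last check | Reading |
|---|---|
| Downward press | 20 N |
| Pin head height (estimated from the grasp) | about 66 mm, the fully home value |
| Lid edge in the scene picture | within 1 pixel of the position predicted for fully shut |
| Finger gap | 16.3 mm, on the 18 mm head (the gap reads low) |

- **Sideways load:** The wrist still read about 6 N of side force along x, down from 12 N after I eased it.
- **Calibration:** The two cameras disagreed by 2 to 4 mm along x, so I placed the pin between their estimates.
- **Panel not checked directly:** The lid covers the panel, so I judged it home from the stop's travel and the view before the lid closed.
- **Other objects:** I saw no contact with any other object.

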